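Seat the dry-goods funnel in the filling stand

TASK

Set the steel funnel upright into the tapered collar of the filling stand and let it centre itself there. Then, pushing on the funnel only, push it down together with the slide that carries the collar until you feel the slide land on its stop, and press it home there for a moment with a firm but careful push: at least 12 N, never more than 22 N. Let go and leave the funnel seated with the slide down; do not push on the stand itself, and leave the glass jar under the collar and the tins on the table where they are.

Things in the scene. Friction and masses are not known exactly. Their poses are not given: they have to be found in the camera images.
- funnel_mid (a point): Open steel funnel, 95 mm tall, 120 to 225 g, standing upright on the table on its narrow outlet. From the bottom up: outer diameter 36 mm at the outlet, widening evenly to 60 mm at 55 mm height, then a straight band 60 mm across from 55 to 95 mm height, where it is gripped; wall 3 mm. This point is on its axis, half-way up (47.5 mm above the outlet edge); z is its axis, up towards the wide mouth.
- collar_mouth (a point): Aluminium collar on the stand's slide: a ring 34 mm tall, wall 4 mm, whose tapered bore matches the funnel: 56 mm across at the mouth, about 41 mm at its lower end; mouth 143 to 167 mm above the table at the start. This point is the centre of its mouth (upper edge), z up; the column is towards its -x. With the funnel seated, funnel_mid lies 1.7 mm above this point (give or take 2 mm).
- collar (a joint): The collar's stiff cushion spring: how far the collar has sunk in its slide, in m, 0 unloaded, 1 mm for every 12 N on it (its own 1.2 N weight and the funnel's included), straight down, springs back. The slide itself drags with about 9 N on its column, stays where it is left, and meets a hard stop 10 to 24 mm below where it starts; how far exactly cannot be read, only felt.
- stand: Filling stand, fixed to the table: dark base plate 200 x 130 mm, 10 mm thick, and a column 24 x 40 mm, 175 mm tall, whose centre is 105 mm from the collar's axis towards the stand's -x. A black sleeve 30 mm tall slides on the column and carries the collar; the steel block clamped below the sleeve is its stop. Origin at table height under the collar's axis.
- jar: Open glass jar, 80 mm across, 88 mm tall, loose on the stand's base plate under the collar; the funnel's outlet dips a few mm into its mouth when the slide is down. Origin at the centre of its underside. Leave alone.
- can_a: Food can 74 mm across, 110 mm tall; origin at the centre of its underside. Leave alone.
- can_b: Food can 66 mm across, 100 mm tall; origin at the centre of its underside. Leave alone.
- tin: Low tin 84 mm across, 36 mm tall; origin at the centre of its underside. Leave alone.
Things that resemble listed ones, but are neither listed nor needed, are in the scene too. What is shaped like the stand but green or yellow is not meant.

How it is judged:
On the way, in this order (a step that is already met when the one before it is completed fails the run):
1. the funnel is nested upright in the collar (axis within 4 mm, within 6 mm of fully seated) (horizontal distance between funnel_mid and collar_mouth below 0.004 m and z of funnel_mid in the frame of collar_mouth below 0.008 m and angle between funnel_mid's own z axis and vertical below 0.1 rad), for 0.1 s.
2. the slide has been pushed down on to its stop and the funnel is pressed home there with a push of at least 12 N for 0.2 s (cushion sunk by more than 1.15 mm, which the sliding drag alone cannot do) (value of joint collar above 0.00115 m and distance of collar_mouth from where it was at the start of the episode above 0.0095 m), for 0.2 s.
At the end, for the whole second after the job is handed in: The slide is left down (collar mouth over 9.5 mm below its start and under 144.5 mm high); the funnel sits in the collar upright (within 0.06 rad), centred to 3 mm, within about 3 mm of fully seated, released and at rest; jar upright; jar, cans and tin within 15 mm of where they were (distance of collar_mouth from where it was at the start of the episode above 0.0095 m and height (world z) of collar_mouth below 0.1445 m and horizontal distance between funnel_mid and collar_mouth below 0.003 m and z of funnel_mid in the frame of collar_mouth between -0.003 and 0.005 m and angle between funnel_mid's own z axis and vertical below 0.06 rad and linear speed of funnel below 0.02 m/s and distance of each of jar, can_a, can_b, tin from where it was at the start of the episode below 0.015 m and angle between jar's own z axis and vertical below 0.1 rad); the robot touches nothing.
It fails at once if the funnel is pressed with more than 22 N (cushion sunk by more than 2.1 mm) (value of joint collar above 0.0021 m).
It fails at once if the robot pushes on the stand (its collar, slide or column) itself (more than 3 N) (contact force between any of the arm, the fingers and stand above 3 N).
It fails at once if the jar, a can or the tin is shifted by more than 15 mm (distance of any of jar, can_a, can_b, tin from where it was at the start of the episode above 0.015 m).
It also fails if it takes over 54 s, if anything falls off the work surface, if the arm or the gripper's body presses on something with over 40 N, if the wrist force passes 120 N, or if a joint passes its speed limit or range.

ROBOT

A 6-joint arm with a two-finger parallel gripper is mounted at the origin on the work surface. World frame = base frame: x ahead of the robot, y to its left, z up, the work surface at z = 0. Lengths are in m, angles in rad, forces in N, time in s.
With the tool pointing down it reaches from about 0.325 to 0.75 m from the base axis. Payload 7.6 kg.
Tool frame: the origin (TCP) lies midway between the tips of the shut fingers; the grasp point (between the pads) lies 19 mm behind it (robot.grasp_offset is the distance from the TCP to the grasp point, in m); z points along the fingers, y is the direction in which the jaws open and shut (so a half turn about z gives the same grasp; the last joint's range is limited). The gripper opens to 85 mm and grips with 20 to 120 N. Pads are 22 mm wide; open, the fingers measure 114 mm over their backs; the gripper's body (76 mm by 85 mm) begins 54 mm behind the grasp point. The pads swing forward as they close: fully open they stand 13 mm farther back than shut.
Start: joints at [-1.193, 0.052, 1.401, -0, 1.689, -0.07], TCP at [0.227, -0.473, 0.231] pointing down, gripper open.
Joint ranges: [-2.9, 2.9], [-0.91, 2.17], [0.12, 2.37], [-1.06, 4.2], [0.26, 2.73], [-2.93, 2.93]. Speed limits (rad/s): [2.57, 2.57, 3.01, 3.14, 3.14, 3.14].

INTERFACE

Orientations are given as [roll, pitch, yaw] about the fixed x, y, z axes, in that order (R = Rz(yaw) Ry(pitch) Rx(roll)).
In Python, from plant import robot, solver, get_image, camera_params, order gives the robot as it stands. The module is installed in compiled form; this text tells all that it offers. Calls block until the motion is done:
- robot.move_ptp(position, orientation): joint-space move of the TCP to a pose.
- robot.servo_line(position, rotation=None, velocity=0.15, max_force=None): straight line of the TCP; rotation=None keeps the orientation; velocity is the mean speed in m/s. With max_force (N) it stops when the force on the tool has changed by that much, and returns True; else False.
- robot.move_j(angles): joint-space move.
- robot.open_jaws() and robot.close(strength=None): open the fingers fully, or close them until they stop; strength is the grip in N (None keeps the last).
- robot.sleep(seconds).
- solver.solve_ik(position, orientation): joint angles nearest the present ones, or None.
- robot.observe(): the state.
- get_image(name): name is "scene" or "side" or "wrist"; returns the picture (384x512x3 uint8, red, green, blue); there is no depth.
- camera_params(name): a dict with "fovy" (degrees; the focal length in pixels is half the picture's height over the tangent of half this angle, whatever the lens; pixels are square), "cx", "cy" (the principal point, pixels), "rvec" (rotation vector, rad) and "tvec" (3), from world to camera coordinates, as OpenCV has them; the wrist camera has in their place "mount" (4x4, takes a point from camera to tool coordinates, whose origin is the TCP and whose axes are the flange's). Camera axes: x right, y down, z forward; pixel columns grow to the right and rows downward; lengths in m; the calibration is good to about 2 mm. The wrist camera is an equidistant fisheye: a pixel r from the principal point sees the ray r / f radians off the axis. A picture is of the moment at which its call begins: read the wrist's pose just before it. camera_params takes no time and is no camera call.
A pose or a line that the arm cannot do raises robot.PlanningError and nothing moves.
- order.close_job(): hands the job in, once; it reports no verdict.
The state is a dict: "clock": time; "joint_pos": joint angles; "qd": joint speeds; "joint_torque": joint torques, N m; "eef_pos": TCP position; "tool_rot": TCP orientation; "wrist_force": force on the tool from outside, world axes, zero at the start; "torque": the same for the moment, N m; "grip_width": finger opening in m.
Only numpy, scipy, OpenCV 4.12 (cv2) and the standard library are available. Lean on these libraries where they do the work, as an engineer would, in place of code of your own. Each camera call takes 0.05 s, during which the arm holds its last target.

## Working session

There is one attempt and no reset: what is moved stays moved. The work goes in short steps, each a Python script; the robot and the scene stay as the last script left them, time stands still between calls to the robot, and variables do not carry over. Pictures are saved under pics/ and viewed, and the job is handed in when it is done.

```bash
mkdir -p pics; ls
python3 - <<'E'
from plant import robot,get_image,camera_params
import cv2
for n in ["scene","side","wrist"]:
    im=get_image(n); cv2.imwrite(f"pics/{n}0.png",im[:,:,::-1]); print(n,camera_params(n))
print(robot.observe())
E
```

```text
pics
scene {'fovy': 51.77399320644043, 'cx': 260.678762028814, 'cy': 192.81297452118383, 'rvec': array([ 2.26163087,  0.85694697, -0.34014092]), 'tvec': array([-0.42612461, -0.1357575 ,  1.39216679])}
side {'fovy': 51.79733503362503, 'cx': 255.0891010309326, 'cy': 191.3776149432145, 'rvec': array([ 0.67648907, -2.60004935,  1.16713631]), 'tvec': array([0.46881846, 0.19794709, 0.94479061])}
wrist {'fovy': 65.70646984690485, 'cx': 257.85971984119976, 'cy': 191.06154921968493, 'mount': array([[ 1.38197800e-04, -9.64637350e-01, -2.63580661e-01,
         6.64938123e-02],
       [ 9.99999949e-01,  5.73914677e-05,  3.14271311e-04,
         6.81944804e-04],
       [-2.88030563e-04, -2.63580691e-01,  9.64637308e-01,
        -1.40198594e-01],
       [ 0.00000000e+00,  0.00000000e+00,  0.00000000e+00,
         1.00000000e+00]])}
{'clock': 0.15, 'joint_pos': array([-1.19332124e+00,  5.27035390e-02,  1.40149262e+00,  2.88755390e-05,
        1.68858601e+00, -7.03241450e-02]), 'qd': array([-0.00123176, -0.00295127, -0.00342009, -0.00074652, -0.0012717 ,
       -0.00039571]), 'joint_torque': array([ 6.90567977e-04, -3.81950891e+01, -3.60423410e+01, -1.87368180e-06,
        4.64929806e-03,  2.53530300e-05]), 'eef_pos': array([ 0.22725013, -0.47302048,  0.23065933]), 'tool_rot': array([-3.14040809e+00, -1.12191640e-04,  4.47802539e-01]), 'wrist_force': array([-0.15520502,  0.84295625, -0.00720756]), 'torque': array([ 0.0271164 ,  0.02270979, -0.03742245]), 'grip_width': 0.08529462329879209}
```

View pics/scene0.png

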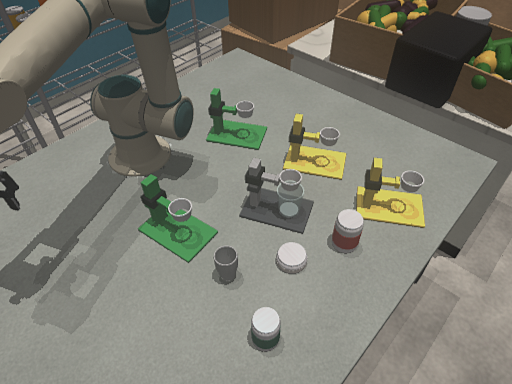

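View pics/side0.png

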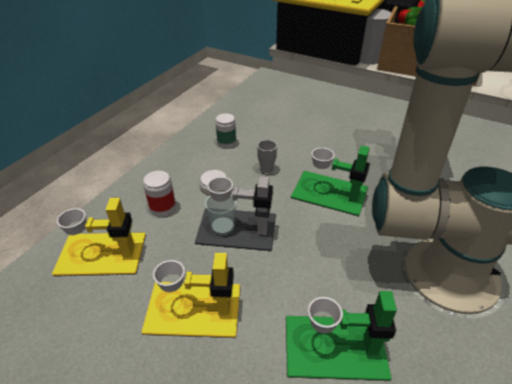

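View pics/wrist0.png

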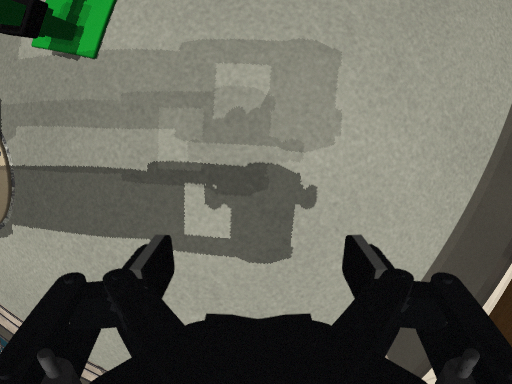

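The grey stand with the jar is the only one that isn't green or yellow: scene (278,195), side (237,215). The funnel candidate is the grey tapered cup at scene (227,264), side (267,156). I'll enlarge both.

Run:
```python
import cv2,numpy as np
a=cv2.imread("pics/scene0.png");b=cv2.imread("pics/side0.png")
def crop(im,x,y,w,h,s,n):
    cv2.imwrite(n,cv2.resize(im[y:y+h,x:x+w],None,fx=s,fy=s,interpolation=cv2.INTER_CUBIC))
crop(a,200,150,130,140,4,"pics/sc1.png")  # origin 200,150
crop(b,185,130,110,125,4.8,"pics/sd1.png")
```

```text
(no output)
```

View pics/sc1.png

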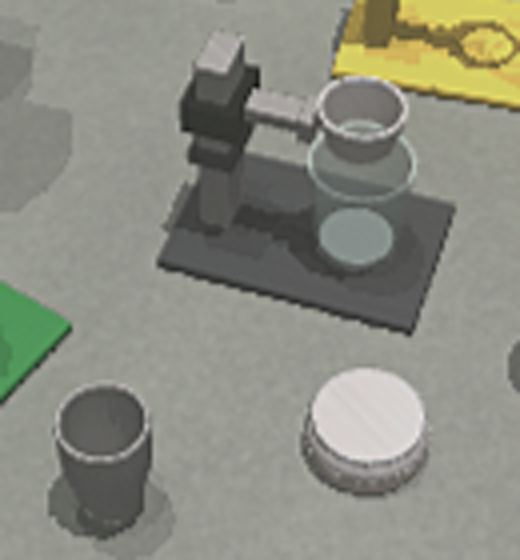

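View pics/sd1.png

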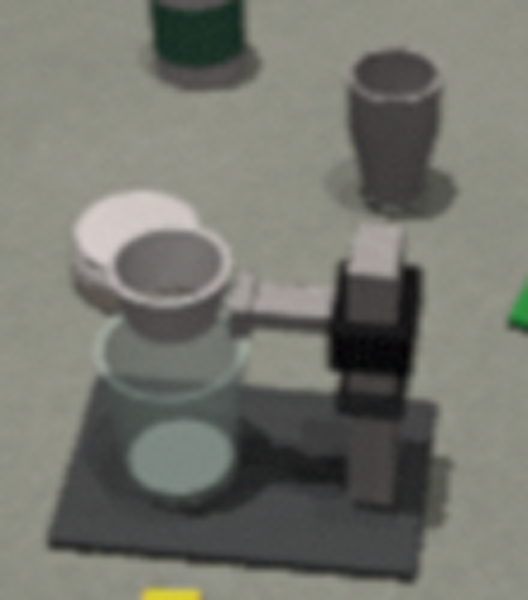

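Confirmed. The funnel is the dark tapered steel cup: rim centre at scene crop (103.5,425), side crop (395,76). The collar is on the grey stand, with its mouth at scene crop (362,109) and side crop (172,267).

```bash
cat > h.py <<'E'
import numpy as np,cv2
from scipy.optimize import least_squares
from plant import robot,solver,get_image,camera_params
def cam(n):
    p=camera_params(n); f=192/np.tan(np.radians(p["fovy"]/2))
    return np.array([[f,0,p["cx"]],[0,f,p["cy"]],[0,0,1.]]),p["rvec"],p["tvec"]
def proj(n,P):
    K,r,t=cam(n); return cv2.projectPoints(np.atleast_2d(np.asarray(P,float)),r,t,K,None)[0][:,0]
def ring(c,R):
    a=np.linspace(0,2*np.pi,48); return np.c_[c[0]+R*np.cos(a),c[1]+R*np.sin(a),c[2]+0*a]
def ext(n,c,R):
    q=proj(n,ring(c,R)); return np.r_[q.min(0),q.max(0)]
def wproj(P,obs):
    from scipy.spatial.transform import Rotation as Ro
    p=camera_params("wrist"); f=192/np.tan(np.radians(p["fovy"]/2)); M=p["mount"]
    T=np.eye(4);T[:3,:3]=Ro.from_euler("xyz",obs["tool_rot"]).as_matrix();T[:3,3]=obs["eef_pos"]
    W=np.linalg.inv(T@M); P=np.atleast_2d(P); c=P@W[:3,:3].T+W[:3,3]
    rho=np.hypot(c[:,0],c[:,1]); th=np.arctan2(rho,c[:,2]); k=f*th/np.maximum(rho,1e-9)
    return np.c_[p["cx"]+k*c[:,0],p["cy"]+k*c[:,1]]
E
python3 - <<'E'
from h import *
cs=lambda p,o,s:(np.array(p,float)+.5)/s-.5+np.array(o)
def fit(es,ed,R,z=None):
    def res(v):
        c=v if z is None else [v[0],v[1],z]
        return np.r_[ext("scene",c,R)-es,ext("side",c,R)-ed]
    s=least_squares(res,[.45,-.1,.15] if z is None else [.45,-.1]); return s.x,s.fun.round(1)
S=lambda x0,y0,x1,y1:np.r_[cs((x0,y0),(200,150),4),cs((x1,y1),(200,150),4)]
D=lambda x0,y0,x1,y1:np.r_[cs((x0,y0),(185,130),4.8),cs((x1,y1),(185,130),4.8)]
f,r=fit(S(56,382,152,468),D(348,48,441,103),.03,.095); print("funnel",f,r)
c,r=fit(S(316,76,409,144),D(111,227,234,308),.032); print("collar",c,r)
a=cv2.imread("pics/scene0.png");b=cv2.imread("pics/side0.png")
out=[]
for n,im,o in(("scene",a,(200,150)),("side",b,(185,130))):
    s=4; im=cv2.resize(im[o[1]:o[1]+140,o[0]:o[0]+130],None,fx=s,fy=s,interpolation=cv2.INTER_CUBIC)
    for cc,R in(((*f,.095),.03),((*f,.0),.018),((*f,.055),.03),(c,.032),((c[0],c[1],c[2]-.034),.0245),((c[0],c[1],.01),.04),((c[0],c[1],.098),.04)):
        q=(proj(n,ring(cc,R))-o+.5)*s-.5
        cv2.polylines(im,[q.round().astype(int)],True,(0,0,255),1)
    out.append(im[:,:400] if 0 else im)
cv2.imwrite("pics/ov.png",cv2.resize(np.hstack(out),(800,431)))
# base plate / column direction
for n in("scene","side"): print(n,proj(n,[(c[0],c[1],.01)]))
E
```

```text
funnel [ 0.57706372 -0.14118771] [-0.2  0.3 -0.2 -1.1 -0.6 -0.7  0.  -0.7]
collar [0.55729436 0.13633639 0.15126642] [-0.3  0.4 -0.4 -0.4 -0.6 -0.1  0.1  0.1]
scene [[287.47097897 210.06604656]]
side [[223.62987226 225.29801716]]
```

View pics/ov.png

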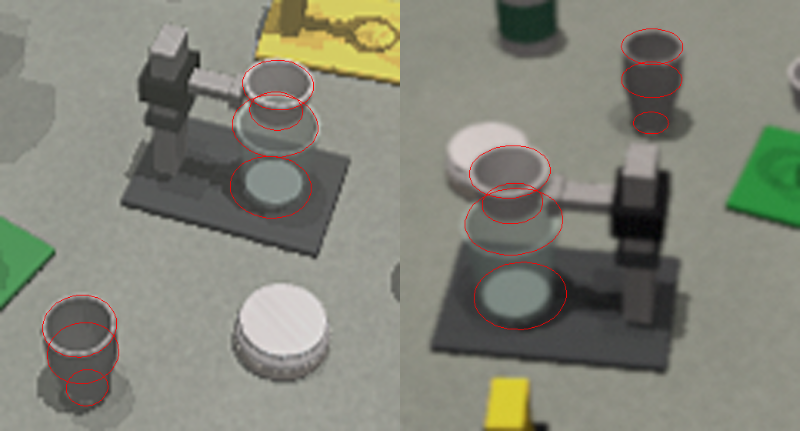

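The overlay fits both views, so the poses are good. Next I need the stand's direction, the neighbours' positions and IK options.

Run:
```python
from h import *
def ray(n,px,z):
    K,r,t=cam(n); R=cv2.Rodrigues(r)[0]; d=R.T@np.linalg.inv(K)@np.array([*px,1.]); o=-R.T@t
    return (o+d*(z-o[2])/d[2])[:2]
print("coltop",ray("scene",(254.6,162.6),.175),ray("side",(185+379/4.8,130+240/4.8),.175))
print("tin",ray("scene",(200+367/4,150+415/4),.036))
print("can",ray("scene",(265,317),.1),"red",ray("scene",(350,219),.11))
c=np.array([.5573,.1363]);f=np.array([.5771,-.1412])
for yaw in np.arange(-3,3.2,.5):
    q=[solver.solve_ik([*p,z],[np.pi,0,yaw]) for p,z in((f,.056),(f,.25),(c,.30),(c,.15))]
    print(round(yaw,2),[None if a is None else a.round(2)[[0,4,5]] for a in q])
print(robot.grasp_offset)
```

```text
coltop [0.46194191 0.09613008] [0.46032118 0.09287407]
tin [0.67584755 0.00571501]
can [ 0.76006876 -0.20057825] red [0.7512039 0.1520413]
-3.0 [array([-0.3 ,  1.38, -2.01]), array([-0.3 ,  1.75, -2.01]), array([ 0.18,  1.84, -1.54]), array([ 0.18,  1.54, -1.54])]
-2.5 [array([-0.3 ,  1.38, -2.51]), array([-0.3 ,  1.75, -2.51]), array([ 0.18,  1.84, -2.04]), array([ 0.18,  1.54, -2.04])]
-2.0 [None, None, array([ 0.18,  1.84, -2.54]), array([ 0.18,  1.54, -2.54])]
-1.5 [array([-0.3 ,  1.38,  2.77]), array([-0.3 ,  1.75,  2.77]), None, None]
-1.0 [array([-0.3 ,  1.38,  2.27]), array([-0.3 ,  1.75,  2.27]), array([0.18, 1.84, 2.75]), array([0.18, 1.54, 2.75])]
-0.5 [array([-0.3 ,  1.38,  1.77]), array([-0.3 ,  1.75,  1.77]), array([0.18, 1.84, 2.25]), array([0.18, 1.54, 2.25])]
0.0 [array([-0.3 ,  1.38,  1.27]), array([-0.3 ,  1.75,  1.27]), array([0.18, 1.84, 1.75]), array([0.18, 1.54, 1.75])]
0.5 [array([-0.3 ,  1.38,  0.77]), array([-0.3 ,  1.75,  0.77]), array([0.18, 1.84, 1.25]), array([0.18, 1.54, 1.25])]
1.0 [array([-0.3 ,  1.38,  0.27]), array([-0.3 ,  1.75,  0.27]), array([0.18, 1.84, 0.75]), array([0.18, 1.54, 0.75])]
1.5 [array([-0.3 ,  1.38, -0.23]), array([-0.3 ,  1.75, -0.23]), array([0.18, 1.84, 0.25]), array([0.18, 1.54, 0.25])]
2.0 [array([-0.3 ,  1.38, -0.73]), array([-0.3 ,  1.75, -0.73]), array([ 0.18,  1.84, -0.25]), array([ 0.18,  1.54, -0.25])]
2.5 [array([-0.3 ,  1.38, -1.23]), array([-0.3 ,  1.75, -1.23]), array([ 0.18,  1.84, -0.75]), array([ 0.18,  1.54, -0.75])]
3.0 [array([-0.3 ,  1.38, -1.73]), array([-0.3 ,  1.75, -1.73]), array([ 0.18,  1.84, -1.25]), array([ 0.18,  1.54, -1.25])]
0.0187
```

Run:
```python
from h import *
robot.move_ptp([.577,-.141,.20],[np.pi,0,.41])
o=robot.observe(); im=get_image("wrist")[:,:,::-1].copy()
q=wproj(ring((.577,-.141,.095),.03),o)
cv2.polylines(im,[q.round().astype(int)],True,(0,0,255),1)
cv2.imwrite("pics/w1.png",im); print(o["clock"],o["eef_pos"],o["wrist_force"])
```

```text
1.9083 [ 0.576725   -0.1420133   0.20014705] [ 0.35465611 -0.24869341  0.03248988]
```

View pics/w1.png

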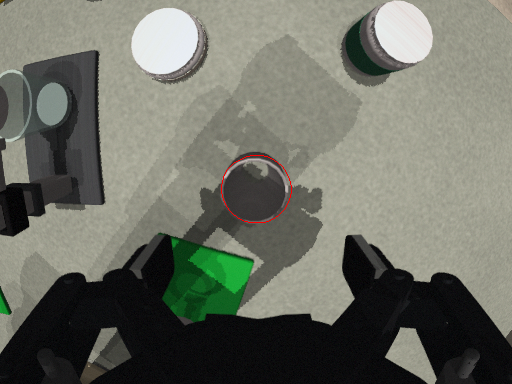

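The predicted rim ring lies on the funnel's rim at (256,188). The green stand is close, so I'll check its clearance before descending.

Run:
```python
from h import *
def ray(n,px,z):
    K,r,t=cam(n); R=cv2.Rodrigues(r)[0]; d=R.T@np.linalg.inv(K)@np.array([*px,1.]); o=-R.T@t
    return (o+d*(z-o[2])/d[2])[:2]
for z in(.15,.175): print(z,"col",ray("scene",(150,181),z),ray("side",(363,150),z),"collar",ray("scene",(180,208),z),ray("side",(323,157),z))
print(ray("scene",(217,235),.01),ray("scene",(190,257),.01))
```

```text
0.15 col [ 0.27743361 -0.13008284] [ 0.29992241 -0.17439146] collar [ 0.41485192 -0.13980656] [ 0.38256335 -0.09263596]
0.175 col [ 0.30127617 -0.14207199] [ 0.29290179 -0.13838348] collar [ 0.43425813 -0.1514818 ] [ 0.37224991 -0.05988552]
[ 0.46466932 -0.07123784] [ 0.46318365 -0.17286879]
```

Clear by about 9 cm. Grasping.

Run:
```python
from h import *
f0=robot.observe()["wrist_force"]
print(robot.servo_line([.577,-.141,.058],velocity=.12,max_force=8))
print(robot.observe()["eef_pos"]); robot.close(50); o=robot.observe(); print(o["grip_width"],o["wrist_force"])
r=robot.servo_line([.577,-.141,.24],velocity=.12)
robot.sleep(.3);o=robot.observe(); im=get_image("wrist"); cv2.imwrite("pics/w2.png",im[:,:,::-1])
im=get_image("side"); cv2.imwrite("pics/sd2.png",im[:,:,::-1])
print(o["clock"],o["eef_pos"],o["grip_width"],o["wrist_force"]-f0,o["torque"])
```

```text
False
[ 0.57756687 -0.14116114  0.0590309 ]
0.05921412958212475 [-0.95569275  1.9848571   6.1954893 ]
5.625 [ 0.57694724 -0.14098527  0.2397824 ] 0.05913279911612442 [-0.67267989  0.5074106  -3.05271103] [ 0.03442967  0.00341964 -0.01940759]
```

View pics/w2.png

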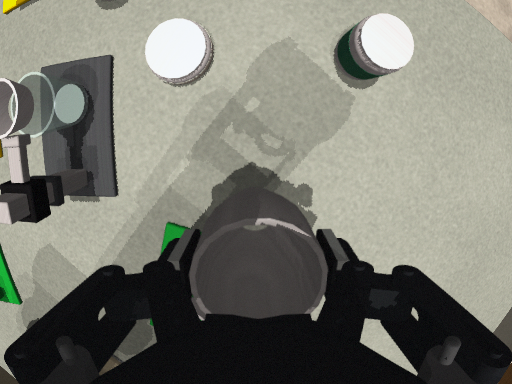

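View pics/sd2.png

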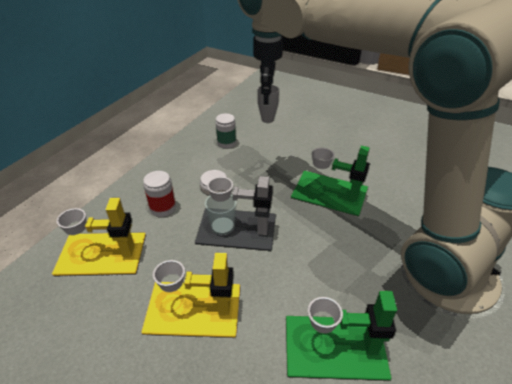

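The funnel is held upright. I'll refine the collar from a wrist view before placing.

Run:
```python
from h import *
u=np.array([np.cos(.41),np.sin(.41)]); c=np.array([.5573,.1363])
p=c-.10*u
robot.move_ptp([*p,.32],[np.pi,0,.41]); robot.sleep(.2)
o=robot.observe(); im=get_image("wrist")[:,:,::-1].copy(); cv2.imwrite("pics/w3r.png",im)
q=wproj(ring((*c,.1513),.032),o); print(o["clock"],o["eef_pos"],q.min(0),q.max(0))
cx,cy=q.mean(0).astype(int); s=5
x0,y0=max(cx-60,0),max(cy-50,0)
k=cv2.resize(im[y0:y0+100,x0:x0+120],None,fx=s,fy=s,interpolation=cv2.INTER_CUBIC)
cv2.polylines(k,[((q-(x0,y0)+.5)*s-.5).round().astype(int)],True,(0,0,255),1)
cv2.imwrite("pics/w3.png",k); print(x0,y0)
```

```text
6.9917 [0.46600896 0.09559153 0.31927266] [224.76800746  49.32215881] [287.37392501 110.11324681]
196 29
```

View pics/w3.png

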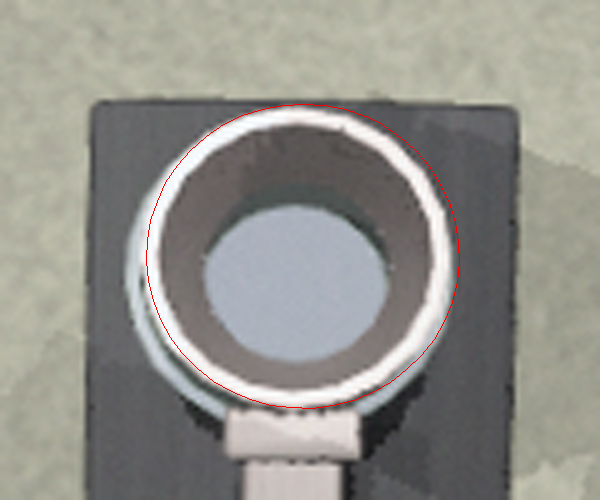

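View pics/w3r.png

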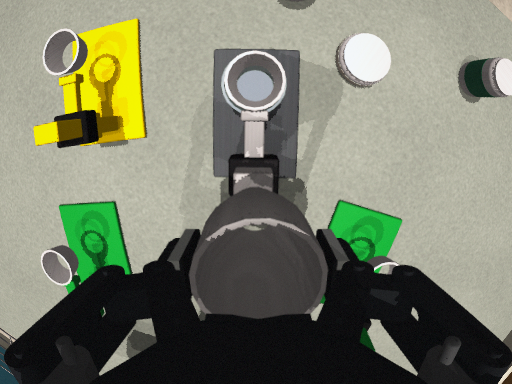

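The collar matches to within about 1 mm (0.8 px left). Now lowering with force guarding.

Run:
```python
from h import *
c=[.557,.137]
robot.servo_line([*c,.27],velocity=.1); robot.servo_line([*c,.20],velocity=.1); robot.sleep(.3)
f0=robot.observe()["wrist_force"]
r=robot.servo_line([*c,.160],velocity=.02,max_force=3.5); o=robot.observe()
print(r,o["clock"],o["eef_pos"],o["wrist_force"]-f0,o["torque"])
for n in("scene","side"):
    im=get_image(n)[:,:,::-1]; cv2.imwrite(f"pics/p_{n}.png",im)
a=cv2.imread("pics/p_scene.png")[110:250,220:340];b=cv2.imread("pics/p_side.png")[110:250,170:290]
cv2.imwrite("pics/p.png",cv2.resize(np.hstack([a,b]),None,fx=3.3,fy=3.3,interpolation=cv2.INTER_CUBIC))
```

```text
True 10.725 [0.55767315 0.1370936  0.17342674] [1.30029409 0.63381673 3.50544478] [ 0.03956879 -0.5456492  -0.04161815]
```

View pics/p.png

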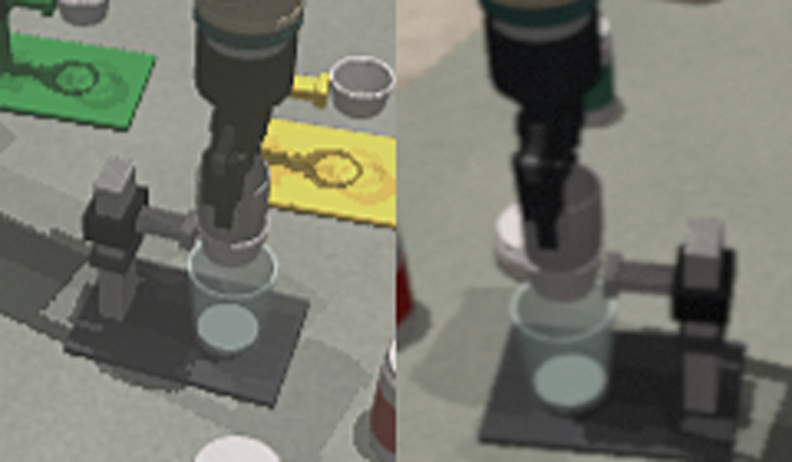

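Contact came about 9 mm early, with the side force along the stand's +x. So the funnel is touching the column-side wall and is roughly 2 mm off. I'll shift along +x and try again.

Run:
```python
from h import *
u=np.array([np.cos(.41),np.sin(.41)])
c=np.array([.557,.137])+.0018*u
o=robot.observe();z=o["eef_pos"][2]
robot.servo_line([*c,z+.004],velocity=.03); robot.sleep(.2)
f0=robot.observe()["wrist_force"]
r=robot.servo_line([*c,.159],velocity=.02,max_force=3.5); o=robot.observe()
print(r,o["clock"],o["eef_pos"],c,o["wrist_force"]-f0,o["torque"])
```

```text
True 11.8917 [0.55902431 0.13786502 0.16854773] [0.55865082 0.1377175 ] [0.69255278 1.15247047 4.46052221] [ 0.05267107 -0.24691895  0.01175612]
```

Run:
```python
from h import *
robot.open_jaws(); robot.sleep(.4); o=robot.observe(); print(o["clock"],o["eef_pos"],o["wrist_force"])
im=get_image("wrist")[:,:,::-1]; cv2.imwrite("pics/w4.png",im)
for n in("scene","side"):
    im=get_image(n)[:,:,::-1]; cv2.imwrite(f"pics/p_{n}.png",im)
a=cv2.imread("pics/p_scene.png")[110:250,220:340];b=cv2.imread("pics/p_side.png")[110:250,170:290]
cv2.imwrite("pics/p2.png",cv2.resize(np.hstack([a,b]),None,fx=3.3,fy=3.3,interpolation=cv2.INTER_CUBIC))
```

```text
12.675 [0.55845581 0.13774256 0.16779101] [0.27678611 0.42359999 0.73365426]
```

View pics/p2.png

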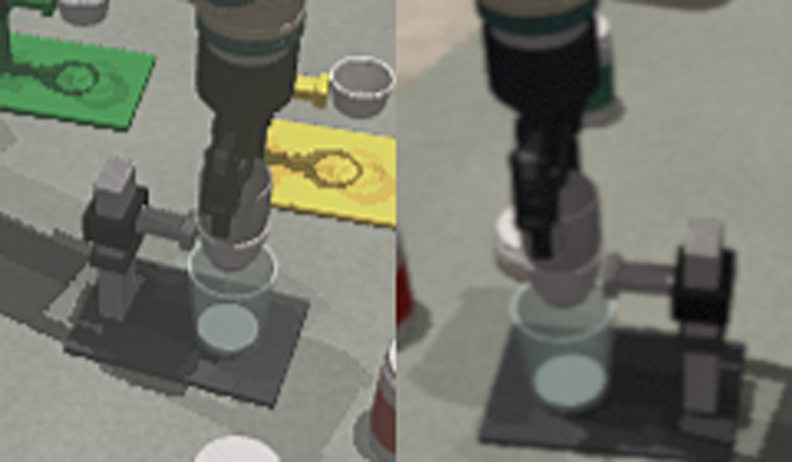

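View pics/w4.png

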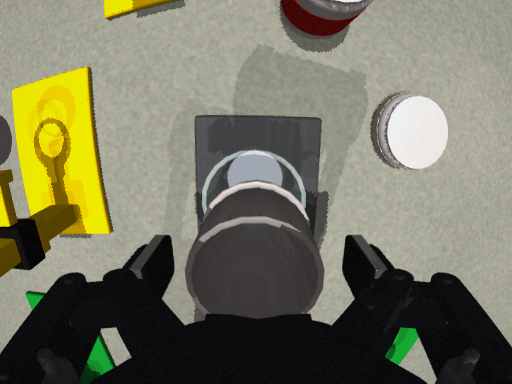

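The funnel dropped in. I'll lift clear and check that it's seated, upright and centred, using an overlay.

```bash
cat > chk.py <<'E'
from h import *
def chk(tag,c,zc):
    out=[]; fun=[((*c,zc+.0492),.03),((*c,zc+.0092),.03),((*c,zc),.032)]
    for n,(x0,y0) in(("scene",(230,120)),("side",(165,130))):
        im=get_image(n)[:,:,::-1].copy(); s=4
        k=cv2.resize(im[y0:y0+125,x0:x0+100],None,fx=s,fy=s,interpolation=cv2.INTER_CUBIC)
        for cc,R in fun: cv2.polylines(k,[((proj(n,ring(cc,R))-(x0,y0)+.5)*s-.5).round().astype(int)],True,(0,0,255),1)
        out.append(k)
    cv2.imwrite(f"pics/{tag}.png",np.hstack(out))
    o=robot.observe(); im=get_image("wrist")[:,:,::-1].copy()
    for cc,R in fun: cv2.polylines(im,[wproj(ring(cc,R),o).round().astype(int)],True,(0,0,255),1)
    cv2.imwrite(f"pics/{tag}w.png",im)
E
python3 - <<'E'
from chk import *
o=robot.observe();p=o["eef_pos"]
robot.servo_line([p[0],p[1],.29],velocity=.12)
u=np.array([np.cos(.41),np.sin(.41)]); robot.servo_line([p[0]-.12*u[0],p[1]-.12*u[1],.33],velocity=.15)
robot.sleep(.2); chk("s1",(.557,.137),.150); print(robot.observe()["clock"])
E
```

```text
15.3333
```

View pics/s1.png

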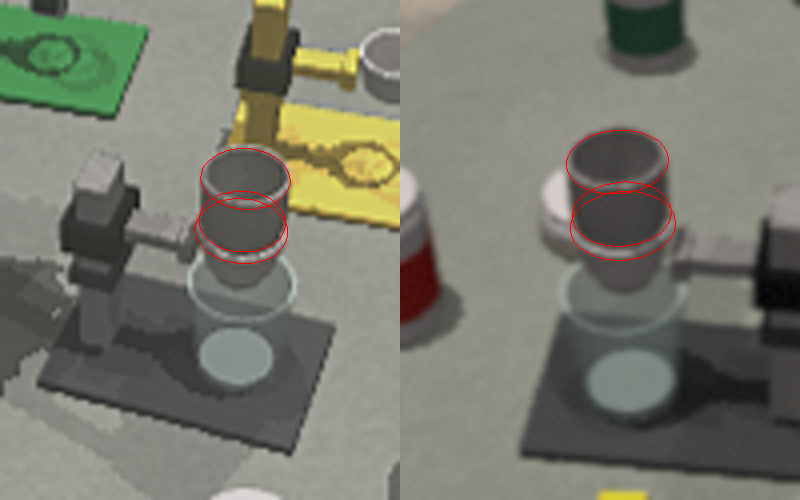

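View pics/s1w.png

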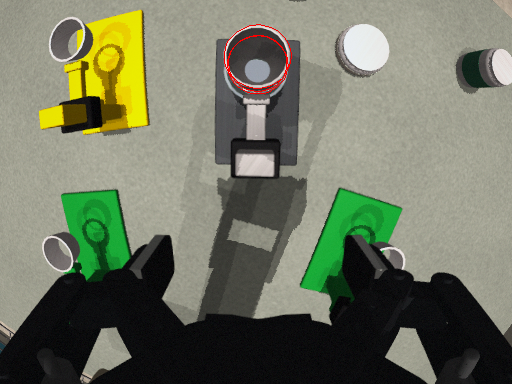

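The funnel is seated, centred and upright: the predicted rim and band rings match in all three views. Next I regrip it in place, then push down in small steps with force feedback.

Run:
```python
from h import *
c=[.5575,.137]
robot.servo_line([*c,.29],velocity=.15); robot.servo_line([*c,.167],velocity=.1,max_force=6); robot.sleep(.4)
F=[robot.observe()["wrist_force"]]
for i in range(5): robot.sleep(.04); F.append(robot.observe()["wrist_force"])
f0=np.mean(F,0); np.save("f0.npy",f0); print("free",f0,np.std(F,0))
robot.close(50); robot.sleep(.3)
o=robot.observe(); print(o["clock"],o["eef_pos"],o["grip_width"],o["wrist_force"]-f0)
```

```text
free [-0.0672767  -0.38297205 -0.01246086] [0.60672188 0.39032279 0.41159047]
18.975 [0.5572495  0.13787292 0.16737944] 0.058772447334579904 [-2.08263152  3.78889097  1.73971003]
```

A 4 N side load shows the jaws sit about 1 mm off in their closing direction. I'll relieve that, then push.

```bash
cat > push.py <<'E'
from h import *
f0=np.load("f0.npy")
def rd(n=4):
    A=[]
    for i in range(n):
        robot.sleep(.015); o=robot.observe(); A.append(np.r_[o["wrist_force"]-f0,o["eef_pos"]])
    return np.mean(A,0)
E
python3 - <<'E'
from push import *
robot.servo_line([.5570,.1383,.1672],velocity=.02); robot.sleep(.2); a=rd(); print(a.round(4))
c=[.5570,.1383]; z=.1672; z0=a[5]; log=[]
while z>.1672-.009:
    z-=.0005; robot.servo_line([*c,z],velocity=.01); a=rd(3); log.append((round(z,4),*a.round(4)))
    if a[2]>14: print("force"); break
for l in log[::2]: print(*l)
print(robot.observe()["clock"],robot.observe()["grip_width"])
E
```

```text
[-0.2457  0.2893  2.8748  0.5572  0.1381  0.1674]
0.1667 -0.0033 -0.8294 4.0752 0.5572 0.1381 0.167
0.1657 0.9922 -2.1233 3.9251 0.5571 0.1382 0.1657
0.1647 1.7865 -2.577 4.4199 0.5571 0.1382 0.1647
0.1637 2.5657 -3.5183 3.9308 0.557 0.1382 0.1637
0.1627 3.0727 -4.6823 4.1932 0.5571 0.1382 0.1627
0.1617 2.9778 -3.5042 4.0455 0.557 0.1382 0.1616
0.1607 2.8069 -4.0823 4.1724 0.557 0.1382 0.1606
0.1597 2.7448 -3.8589 4.7853 0.557 0.1382 0.1597
0.1587 2.5491 -3.6982 4.1632 0.557 0.1382 0.1586
24.8917 0.05876035647522127
```

A steady 4 N is lower than the 9 N drag I expected. I'll check by eye that the slide is really moving and the grip isn't slipping.

Run:
```python
from chk import *
chk("s2",(.557,.137),.150-.0088); print(robot.observe()["clock"])
```

```text
25.0417
```

View pics/s2.png

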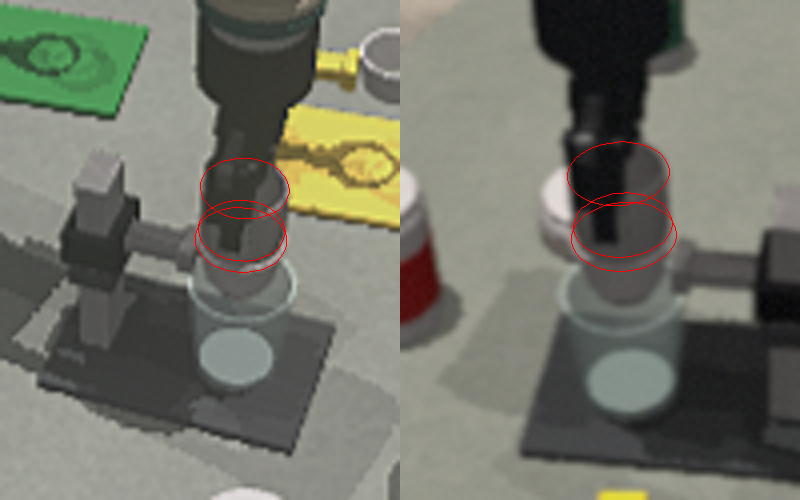

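View pics/s2w.png

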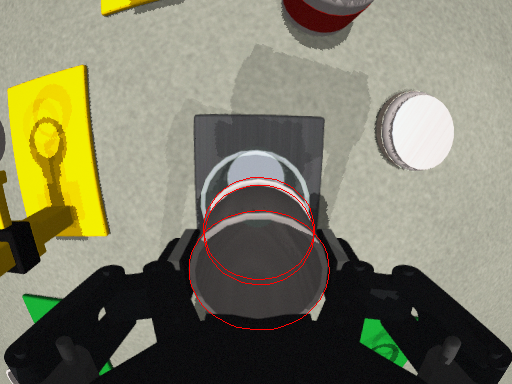

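The slide has come down with the funnel (collar rim about 8 px lower in the crop, on the predicted ring) and the grip hasn't slipped. Slide weight probably explains the lower force. Continuing to the stop in fine steps.

Run:
```python
from push import *
c=[.5570,.1383]; z=.1582; log=[]
while z>.1672-.0255:
    z-=.0003; robot.servo_line([*c,z],velocity=.012); a=rd(2); log.append((round(z,4),*a.round(4)))
    if a[2]>8: print("stop felt"); break
for l in log[:-6:6]+log[-6:]: print(*l)
print(robot.observe()["clock"],robot.observe()["grip_width"])
```

```text
stop felt
0.1579 2.688 -3.8749 5.0441 0.557 0.1382 0.1579
0.1561 2.6498 -3.9228 4.5785 0.5571 0.1382 0.1561
0.1543 3.6611 -3.8335 4.742 0.557 0.1382 0.1543
0.1525 2.4611 -4.2799 4.5448 0.557 0.1382 0.1525
0.1507 2.356 -4.4511 3.9923 0.557 0.1382 0.1507
0.1501 2.8386 -4.3279 4.9011 0.5571 0.1382 0.1501
0.1498 2.5788 -3.7174 5.3443 0.5571 0.1383 0.15
0.1495 1.1883 -3.4909 6.5013 0.5571 0.1383 0.1499
0.1492 1.7897 -3.8042 6.3853 0.5571 0.1383 0.1498
0.1489 1.4893 -4.2988 7.7417 0.5572 0.1383 0.1497
0.1486 0.4712 -3.8913 9.3455 0.5572 0.1383 0.1496
34.1083 0.05880169916098094
```

The stop landed at TCP z≈0.150, about 17 mm down. Force now rises at around 11 N per mm of actual descent, which fits the cushion spring. Pressing to about 16 N and holding.

Run:
```python
from push import *
c=[.5570,.1383]; z=.1486
for i in range(14):
    z-=.0003; robot.servo_line([*c,z],velocity=.012); a=rd(3); print(round(z,4),a.round(4))
    if a[2]>15.3 or a[5]<.1489: break
for i in range(4): print(rd(6).round(4))
print(robot.observe()["clock"])
```

```text
0.1483 [ 0.2884 -3.8159  8.9176  0.5572  0.1383  0.1494]
0.148 [ 0.3268 -4.241  10.0304  0.5572  0.1383  0.1493]
0.1477 [-0.2858 -4.7677 11.5446  0.5573  0.1383  0.1492]
0.1474 [-0.8203 -4.024  12.1554  0.5573  0.1383  0.1491]
0.1471 [-1.2258 -4.6224 12.761   0.5573  0.1383  0.149 ]
0.1468 [-1.4202 -4.9294 13.9077  0.5573  0.1384  0.1489]
0.1465 [-2.4198 -4.5432 15.1337  0.5573  0.1384  0.1488]
[-2.1296 -4.9107 14.8786  0.5573  0.1384  0.1488]
[-2.517  -4.4567 15.0575  0.5573  0.1384  0.1488]
[-1.703  -4.747  14.7299  0.5573  0.1384  0.1488]
[-1.9125 -4.5187 14.6662  0.5573  0.1384  0.1488]
36.6083
```

About 15 N held for 0.4 s. Both estimates of the cushion are within limits: 1.5 mm by force, up to 1.9 mm by displacement. Now unload, release, retreat and check.

Run:
```python
from push import *
from chk import chk
robot.servo_line([.5570,.1383,.1503],velocity=.01); print(rd().round(4))
robot.servo_line([.5572,.1379,.1503],velocity=.01); print(rd().round(4))
robot.open_jaws(); robot.sleep(.3)
robot.servo_line([.5572,.1379,.28],velocity=.1,max_force=6)
u=np.array([np.cos(.41),np.sin(.41)]); robot.servo_line([.5572-.12*u[0],.1379-.12*u[1],.33],velocity=.15)
robot.sleep(.2); chk("s3",(.557,.137),.150-.017); o=robot.observe(); print(o["clock"],o["eef_pos"],o["wrist_force"])
```

```text
[ 3.1119 -3.2324  3.2927  0.557   0.1382  0.1499]
[ 2.7157 -1.5067  1.8899  0.5571  0.1382  0.15  ]
41.025 [0.44728193 0.09016465 0.32970041] [ 0.43737263 -0.26189508  0.0800573 ]
```

View pics/s3.png

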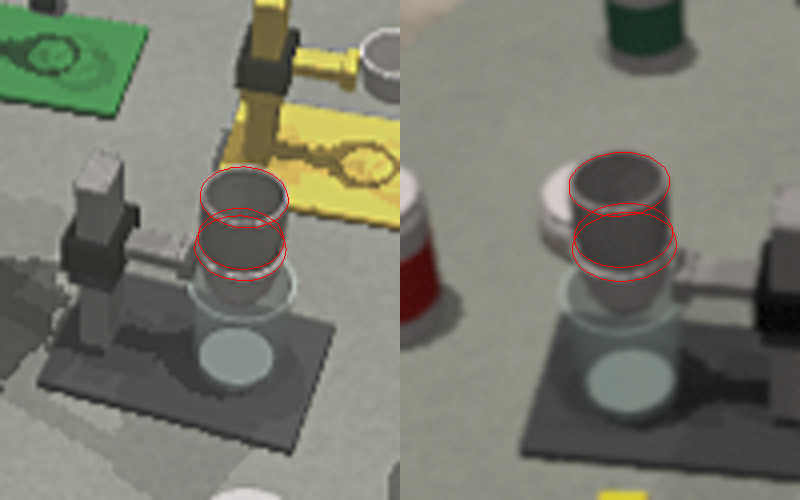

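View pics/s3w.png

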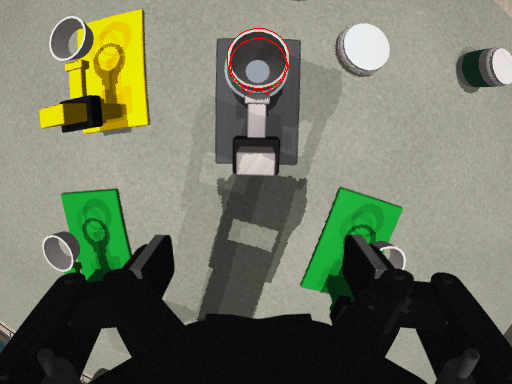

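The rings for a 17 mm lower collar fit all three views: funnel upright and seated, jar and tin unmoved, gripper clear. Handing in.

Run:
```python
from plant import order,robot
order.close_job(); print(robot.observe()["clock"])
```

```text
the job is handed in; nothing more can be done
the job is handed in; nothing more can be done
```

I set the funnel in the grey stand's collar, pushed it and the slide down to the stop, pressed it home, released it and handed the job in. No verdict was reported.

- **Seating:** The first lowering touched the collar wall about 9 mm early. I shifted about 2 mm along the stand's +x, tried again, then let go so the funnel dropped in and centred itself. The camera overlays showed it upright and seated.
- **Pressing:** I regripped the funnel and pushed down in small steps. The stop came about 17 mm down, and I held about 15 N there for roughly 0.4 s.
- **Final checks (clock 41 s of 54 s):** Overlays in all three views fit a funnel upright, centred and seated, with the collar mouth at about 0.133 m. The jar was in place by eye and the tin looked unmoved. I did not measure the cans separately. The gripper was open and clear, with no force on it.

Two readings disagreed:
- **Sliding force:** It measured only 4–5 N instead of the expected 9 N or so. The weight of the slide and funnel probably explains the gap. The pictures showed the slide really moved and the grip did not slip.
- **Cushion depth:** I estimate 1.5 mm from the force and up to 1.9 mm from the displacement. Both are between the 1.15 mm needed and the 2.1 mm limit.

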